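Load the bench stone into a holder whose catch may be on

TASK

Load the long, broad sharpening stone into the stone holder: slide the holder's jaw open, lay the stone flat and straight along the middle of the rubber-topped bed, then slide the jaw back up so that the stone is held snugly end to end. The catch may be holding the jaw and nothing shows whether it is, so try the jaw first; if it does not budge do not force it, but throw the catch lever over to its other side and try again. Leave the short stone and the oil bottle where they are.

Things in the scene. Friction and masses are not known exactly. Their poses are not given: they have to be found in the camera images.
- stone: The stone to load: plain grey, two-layer, 150 mm long (its y axis) x 45 mm wide (x) x 25 mm thick (z), 0.3 to 0.6 kg, lying flat on the table. Origin: centre of its underside. The short stone looks the same but is only 95 mm long; the two swap places from one start to the next.
- holder: Stone holder: aluminium base plate 90 mm (x) x 340 mm (y) x 12 mm, fixed to the table; origin at the centre of its underside. In its frame, from -y to +y: fixed jaw (block 50 mm wide, face at y = -140 mm, top 62 mm high), bed, sliding jaw with a post, catch box with a lever.
- bed (a point): Point on the bed's top, 45 mm above the table, where the middle of the stone's underside lies once the jaws hold it (holder frame x = 0, y = -65 mm; axes as the holder's). The bed is a rubber-topped rib 30 mm wide, y = -140 to -20 mm; the stone overhangs both its long sides, so fingers have room beside it down to the plate.
- jaw_travel (a joint): Travel of the sliding jaw along the holder's +y, in m: 0 closed (start) to 0.050 open. Clear space between the jaws = 125 mm + this, so the stone is held at 0.025. Block 50 mm wide, top 62 mm high, face at y = -15 mm when closed. Slides with 4 N of friction, stays where left. Held by the catch it moves about 2 mm and stops dead; freed, it slides both ways.
- jaw_post (a point): Top centre of the square steel post to move the jaw by: 18 x 18 mm, sides along the holder's x and y, 50 mm tall from the jaw's top (62 mm) to 112 mm above the table. It slides with the jaw; its y in the holder frame is -3 mm + the jaw's travel.
- jaw: The sliding jaw with its post and a steel bar, 22 mm wide, that runs from its back into the catch box, where the catch acts on it. Origin on the holder's centre line at the table's height, at the holder's origin when closed.
- lever: The catch lever (origin on its axis, z along the stem). It comes out of the top of a grey box, 70 mm (x) x 85 mm (y), y = 80 to 165 mm in the holder frame, top 58 mm high, that hides the catch. Pressing the jaw against the catch with more than 60 N counts as forcing it.
- lever_angle (a joint): Catch lever angle, rad, about a line along the holder's y, 20 mm above the table at x = 0, y = 104 mm (holder frame). Stops at +0.6 (leans to the holder's +x) and -0.6 (to -x); it topples to either by its own weight, under 2 N at the tip moves it. One side holds the closed jaw, the other frees it: which one, and where it starts, varies unseen. Throw it only with the jaw closed.
- lever_tip (a point): Top of the catch lever's grip, 100 mm from its axis: leaning, it stands about 102 mm above the table and 56 mm to the side of the holder's centre line. The lever is a 10 mm steel stem coming out of the box's top, with an 18 mm thick, 22 mm long black grip at the end.
- short_stone: Bystander: a stone like the one to load but 95 mm long (45 mm wide, 25 mm thick). Leave it where it is (within 40 mm). Origin: centre of its underside.
- oil: Bystander: a small oil bottle, 34 mm across, 75 mm tall, standing between the stones. Leave it standing where it is (within 40 mm). Origin: centre of its underside.
Mind the look-alikes: they are no part of the job. Leave any pink or yellow look-alike of the stone alone.

How it is judged (in metres and radians):
On the way, in this order (a step that is already met when the one before it is completed fails the run):
1. the jaw is slid open wide enough for the stone (more than 30 mm of travel) (value of joint jaw_travel above 0.03 m), for 0.2 s.
2. the stone lies flat on the bed between the jaws, within 12 mm of the bed's middle line (z of stone in the frame of holder between 0.042 and 0.049 m and angle between stone's own z axis and vertical below 0.09 rad and x of stone in the frame of holder between -0.012 and 0.012 m and y of stone in the frame of holder between -0.075 and -0.02 m), for 0.2 s.
At the end, for the whole second after the job is handed in: The stone lies flat (within 0.09 rad) and at rest on the bed, its middle within 10 mm of the bed's middle line, straight within 0.09 rad, and the jaws hold it end to end: jaw travel under 28.5 mm (less than 3.5 mm of play), the stone's middle within 6 mm of the bed point along the holder (z of stone in the frame of holder between 0.042 and 0.049 m and angle between stone's own z axis and vertical below 0.09 rad and x of stone in the frame of holder between -0.01 and 0.01 m and y of stone in the frame of holder between -0.071 and -0.059 m and angle between the y axis of stone and the y axis of holder, either way round below 0.09 rad and value of joint jaw_travel between 0.02 and 0.0285 m and linear speed of stone below 0.01 m/s); the robot touches nothing.
It fails at once if the catch is forced: the jaw pressed against it with more than 60 N (contact force between jaw and lever above 60 N).
It fails at once if the short stone or the oil bottle is moved more than 40 mm (distance of any of short_stone, oil from where it was at the start of the episode above 0.04 m).
It also fails if it takes over 72 s, if anything falls off the work surface, if the arm or the gripper's body presses on something with over 40 N, if the wrist force passes 120 N, or if a joint passes its speed limit or range.

ROBOT

A 6-joint arm with a two-finger parallel gripper is mounted at the origin on the work surface. World frame = base frame: x ahead of the robot, y to its left, z up, the work surface at z = 0. Lengths are in mm, angles in rad, forces in N, time in s.
With the tool pointing down it reaches from about 275 to 1000 mm from the base axis. Payload 8.4 kg.
Tool frame: the origin (TCP) lies at the very end of the fingers, on their centre line; the grasp point (between the pads) lies 19 mm behind it (r.pinch_z is the distance from the TCP to the grasp point, in mm); z points along the fingers, y is the direction in which the jaws open and shut (so a half turn about z gives the same grasp; the last joint's range is limited). The gripper opens to 85 mm and grips with 20 to 120 N. Pads are 22 mm wide; open, the fingers measure 114 mm over their backs; the gripper's body (76 mm by 85 mm) begins 54 mm behind the grasp point. The pads swing forward as they close: fully open they stand 13 mm farther back than shut.
Start: joints at [-1.248, 0.353, 1.633, -0, 1.155, -0.002], TCP at [199.448, -592.324, 196.881] pointing down, gripper open.
Joint ranges: [-2.63, 2.63], [-0.92, 2.1], [0.06, 2.66], [-1.3, 4.44], [0, 2.69], [-3.02, 3.02]. Speed limits (rad/s): [2.22, 2.22, 2.79, 3.14, 3.14, 3.14].

INTERFACE

Orientations are given as [roll, pitch, yaw] about the fixed x, y, z axes, in that order (R = Rz(yaw) Ry(pitch) Rx(roll)).
In Python, from rig import r, optics gives the robot as it stands.
- The arm moves only by the shell command python3 -m creep 'ROWS' [FORCE]. ROWS is JSON, a list of rows, each an object with "dp": the shift along the tool's x, y, z in mm, a list of three; "angular": the turn, a rotation vector about the tool's x, y, z in rad, a list of three; "fingers": the finger opening in mm, from 0 to 85.4. In form: [{"dp": [dx, dy, dz], "angular": [wx, wy, wz], "fingers": fingers}, ...]. A call has 1 to 5 rows; each row is the pose to reach, as a shift and turn from the pose commanded when the call began, along the tool's axes at that moment; what a row does not reach only later rows make up. A row lasts 1/12 s, in which the tool goes at most 41.7 mm and 7.16 degrees, less where a joint would pass 70% of its speed; a pose out of reach is approached as far as the arm can. A call with a gripper value outside its range is refused whole. The fingers move at their own pace and stop on an object; FORCE is the grip in N (left out, the last holds). Time passes only in rows, so rows that repeat a pose let the fingers close. It gives the time, the measured TCP pose, the force and the opening at its end, in the units of the state.
- r.sense(): the state, without advancing time (a new reading comes with each control period).
- optics.grab_frame(name): name is "scene" or "top"; returns the picture (400x640x3 uint8, blue, green, red); there is no depth.
- optics.camera_params(name): a dict with "fx", "fy", "cx", "cy" (pixels), "eye" and "rotation" of the camera in the world. Camera axes: x right, y up, looking along -z (the intrinsics and any distortion apply to the point x, -y, -z); pixel columns grow to the right and rows downward; lengths in mm; the calibration is good to about 2 mm. A picture is of the moment at which its call begins. camera_params takes no time and is no camera call.
- r.sign_off(): hands the job in, once; it reports no verdict.
The state is a dict: "clock": time; "qpos": joint angles; "qvel": joint speeds; "joint_efforts": joint torques, N m; "eef_pos": TCP position; "tcp_rot": TCP orientation; "contact_force": force on the tool from outside, world axes, zero at the start; "wrist_torque": the same for the moment, N m; "opening": opening from 0.0 (shut) to 1.0 (fully open).
Only numpy, scipy, OpenCV 4.12 (cv2) and the standard library are available. Lean on these libraries where they do the work, as an engineer would, in place of code of your own. Each camera call takes 0.05 s, during which the arm holds its last target.

## Working session

There is one attempt and no reset: what is moved stays moved. The work goes in short steps, Python scripts to look and compute and a shell command to move; the robot and the scene stay as the last step left them, time stands still between calls to the robot, and variables do not carry over. Pictures are saved under pics/ and viewed, and the job is handed in when it is done.

```bash
ls; mkdir -p pics; python3 - <<'E'
from rig import r, optics
import cv2
print(r.sense())
for n in("scene","top"):
    im=optics.grab_frame(n); cv2.imwrite(f"pics/{n}0.png",im); print(n,optics.camera_params(n))
E
```

```text
pics
{'clock': 0.0, 'qpos': array([-1.24841655e+00,  3.53652002e-01,  1.63415021e+00,  6.84712045e-06,
        1.15521251e+00, -2.37484126e-03]), 'qvel': array([ 1.09374433e-03,  1.86318915e-03, -5.11551419e-04,  7.24332378e-05,
        2.54955771e-03, -2.46989638e-04]), 'joint_efforts': array([-1.08431213e-03, -6.05242109e+01, -3.42070198e+01, -6.65520179e-05,
        9.12227231e-03, -5.62369632e-05]), 'eef_pos': array([ 199.2689534 , -591.81343909,  196.15243797]), 'tcp_rot': array([-3.14017060e+00, -9.63753409e-06,  3.24751843e-01]), 'contact_force': array([0.535953  , 0.62827843, 0.05147922]), 'wrist_torque': array([ 0.00546673, -0.01430685,  0.00071788]), 'opening': 0.998529633984139}
scene {'fx': 368.10241723010665, 'fy': 368.10241723010665, 'cx': 320.01079423449005, 'cy': 194.91652452638357, 'eye': array([1089.23969061,  185.48462887,  518.56204985]), 'rotation': array([ 1.02340555, -0.01817825,  1.86492398])}
top {'fx': 401.06428248197597, 'fy': 401.06428248197597, 'cx': 323.07046797723575, 'cy': 205.1856920561082, 'eye': array([ 3.75018783e+02, -2.65747502e-01,  1.18557927e+03]), 'rotation': array([ 0.08096234, -0.0066413 , -1.57800423])}
```

View pics/scene0.png

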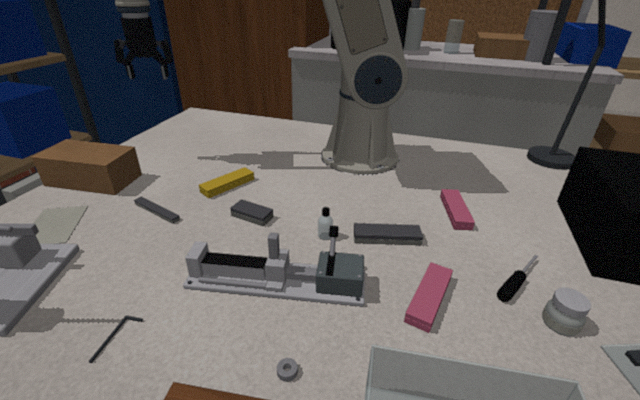

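View pics/top0.png

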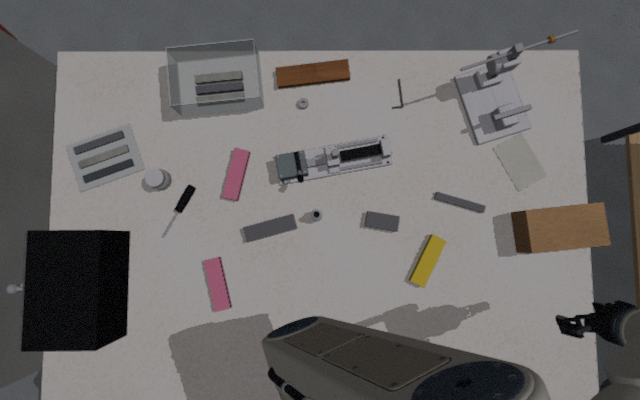

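```bash
cat > h.py <<'E'
import numpy as np, cv2
from scipy.spatial.transform import Rotation as R
from rig import r, optics
def ray(n,u,v):
    p=optics.camera_params(n); M=R.from_euler('xyz',p['rotation']).as_matrix()
    d=M@np.array([(u-p['cx'])/p['fx'],-(v-p['cy'])/p['fy'],-1.]); return np.array(p['eye']),d
def pt(n,u,v,z):
    e,d=ray(n,u,v); return e+d*(z-e[2])/d[2]
def px(n,P):
    p=optics.camera_params(n); M=R.from_euler('xyz',p['rotation']).as_matrix()
    c=M.T@(np.array(P,float)-p['eye']); return np.array([p['cx']+p['fx']*c[0]/-c[2],p['cy']-p['fy']*c[1]/-c[2]])
def crop(n,x0,y0,x1,y1,k,out):
    im=optics.grab_frame(n)[y0:y1,x0:x1]; cv2.imwrite(out,cv2.resize(im,None,fx=k,fy=k,interpolation=cv2.INTER_CUBIC))
E
python3 - <<'E'
from h import *
import cv2
t=cv2.imread('pics/top0.png');s=cv2.imread('pics/scene0.png')
def c(im,x0,y0,x1,y1,k,o): cv2.imwrite(o,cv2.resize(im[y0:y1,x0:x1],None,fx=k,fy=k,interpolation=cv2.INTER_CUBIC))
c(t,265,130,395,190,6,'pics/th.png'); c(t,235,190,415,250,4.4,'pics/ts.png'); c(s,180,190,430,310,3.2,'pics/sh.png')
print(px('scene',[0,0,0]),px('top',[0,0,0]),px('top',[199,-592,196]))
E
```

```text
[359.28683218 156.59353319] [321.17673462 368.78872722] [563.9521069  308.51065237]
```

View pics/th.png

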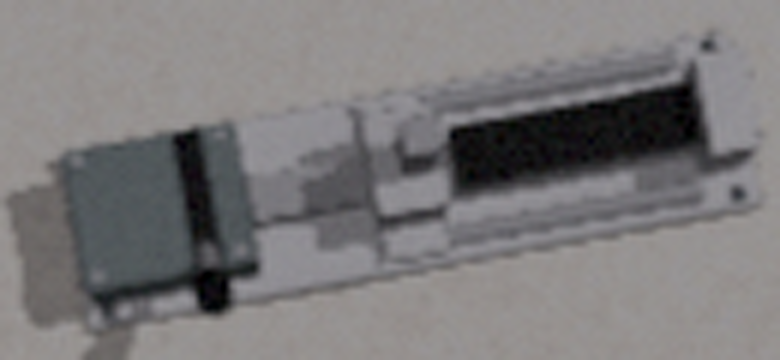

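View pics/ts.png

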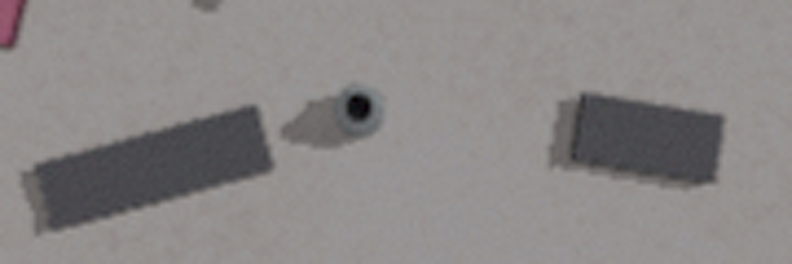

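View pics/sh.png

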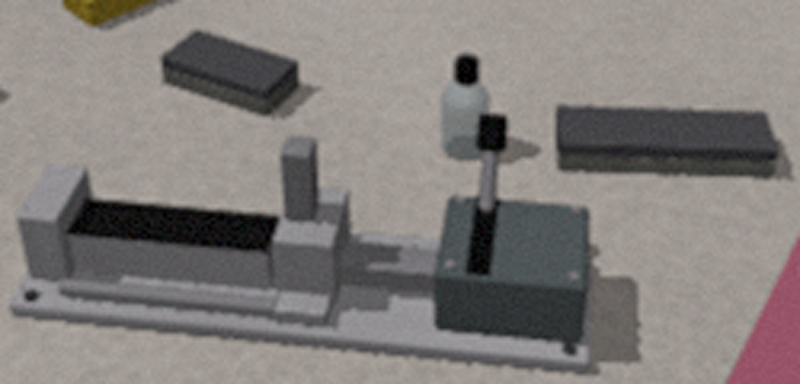

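```bash
python3 - <<'E'
from h import *
from scipy.optimize import least_squares
f=lambda c,k,o:(np.array(c)+.5)/k-.5+np.array(o)
obs=[((-45,-170,12),(763,207)),((-45,170,12),(92,330)),((15,-20,45),(452,127)),((-15,-20,45),(455,195)),((15,-140,45),(692,83)),((-15,-140,45),(703,146)),((35,165,58),(65,152)),((35,80,58),(230,122)),((-35,165,58),(90,300)),((-35,80,58),(256,268))]
O=[f(b,6,(265,130)) for a,b in obs]
def W(q,a): 
    c,s=np.cos(q[2]),np.sin(q[2]); return [q[0]+c*a[0]-s*a[1],q[1]+s*a[0]+c*a[1],a[2]]
def res(q): return np.concatenate([px('top',W(q,a))-o for (a,_),o in zip(obs,O)])
s=least_squares(res,[500,0,0.1],x_scale=[100,100,.1]);print(s.x);print(s.fun.reshape(-1,2).round(1))
f2=lambda c:f(c,3.2,(180,190))
obs2=[((-45,-170,12),None),((45,-170,12),(12,312)),((45,170,12),(588,368)),((35,80,58),(437,308)),((35,165,58),(586,328-0))]
for a in [(45,-170,12),(45,170,12),(35,80,58),(35,165,58),(-35,165,58),(9,-12,112),(9,6,112),(15,-140,45),(-56,104,95)]:
    print(a,((px('scene',W(s.x,a))+.5-[180,190])*3.2-.5).round())
def rect(cs,k,o,z):
    P=np.array([pt('top',*f(c,k,o),z)[:2] for c in cs]); print(P.round(1).tolist(),'mid',P.mean(0).round(1),'sides',[np.linalg.norm(P[i]-P[i-1]).round(1) for i in range(4)], 'yaw of y', [np.arctan2(-(d[0]),d[1]).round(3) for d in (P[0]-P[1],P[3]-P[2])])
# TL,TR,BR,BL
rect([(36,164),(256,106),(272,168),(50,231)],4.4,(235,190),25)
rect([(582,93),(722,115),(715,183),(571,162)],4.4,(235,190),25)
print(pt('top',*f((359,107),4.4,(235,190)),75))
E
```

```text
[ 6.04963326e+02 -3.92898732e+01  1.79818273e-01]
[[ 0.5 -0. ]
 [-0.7  0.6]
 [-0.7  0.5]
 [ 0.8 -0.7]
 [ 0.1  0.3]
 [ 0.3 -0.1]
 [-1.1  0.4]
 [ 0.8 -0. ]
 [-0.9 -0.3]
 [ 0.9 -0.5]]
(45, -170, 12) [  9. 301.]
(45, 170, 12) [591. 359.]
(35, 80, 58) [435. 271.]
(35, 165, 58) [589. 285.]
(-35, 165, 58) [591. 202.]
(9, -12, 112) [278. 151.]
(9, 6, 112) [310. 153.]
(15, -140, 45) [ 70. 229.]
(-56, 104, 95) [494. 123.]
[[407.8, 223.5], [445.0, 79.2], [404.1, 68.8], [364.0, 214.0]] mid [405.2 146.4] sides [np.float64(44.9), np.float64(149.0), np.float64(42.2), np.float64(150.7)] yaw of y [np.float64(0.252), np.float64(0.27)]
[[452.1, -135.7], [436.9, -227.8], [392.2, -222.2], [406.7, -127.7]] mid [ 422.  -178.4] sides [np.float64(46.1), np.float64(93.4), np.float64(45.1), np.float64(95.6)] yaw of y [np.float64(-0.163), np.float64(-0.152)]
[440.87206822  10.92384152  75.        ]
```

```bash
cat >> h.py <<'E'
H=[605.0,-39.3,0.180]
def hw(x,y,q=None):
    q=q or H; c,s=np.cos(q[2]),np.sin(q[2]); return np.array([q[0]+c*x-s*y,q[1]+s*x+c*y])
def hl(p,q=None):
    q=q or H; c,s=np.cos(q[2]),np.sin(q[2]); d=np.array(p[:2])-q[:2]; return np.array([c*d[0]+s*d[1],-s*d[0]+c*d[1]])
def go(x,y,z,yaw):
    st=r.sense(); M=R.from_euler('xyz',st['tcp_rot']); T=R.from_euler('xyz',[np.pi,0,yaw])
    d=M.inv().apply(np.array([x,y,z])-st['eef_pos']); w=(M.inv()*T).as_rotvec()
    print('dp',d.round(1).tolist(),'ang',w.round(3).tolist())
E
python3 - <<'E'
from h import *
go(*hw(0,-3),200,.18)
E
```

```text
dp [560.4, -391.2, -3.3] ang [-0.001, 0.0, 0.145]
```

```bash
python3 -m creep '[{"dp":[170,-119,-3],"angular":[0,0,0.145],"fingers":85},{"dp":[170,-119,-3],"angular":[0,0,0.145],"fingers":85},{"dp":[170,-119,-3],"angular":[0,0,0.145],"fingers":85},{"dp":[170,-119,-3],"angular":[0,0,0.145],"fingers":60},{"dp":[170,-119,-3],"angular":[0,0,0.145],"fingers":60}]' 30; python3 -c "
from h import *
go(*hw(0,-3),200,.18)"
```

```text
clock: 0.52
eef_pos: [323.1, -423.4, 199.6]
tcp_rot: [-3.141, 0.0, 0.179]
contact_force: [1.5, -1.6, 0.4]
opening: 0.739
dp [345.8, -324.7, -0.3] ang [-0.001, 0.0, -0.001]
```

```bash
python3 -m creep '[{"dp":[30,-28,0],"angular":[0,0,0],"fingers":60},{"dp":[60,-56,0],"angular":[0,0,0],"fingers":60},{"dp":[90,-84,0],"angular":[0,0,0],"fingers":60},{"dp":[120,-112,0],"angular":[0,0,0],"fingers":60},{"dp":[150,-140,0],"angular":[0,0,0],"fingers":60}]' ; python3 -m creep '[{"dp":[30,-28,0],"angular":[0,0,0],"fingers":60},{"dp":[60,-56,0],"angular":[0,0,0],"fingers":60},{"dp":[90,-84,0],"angular":[0,0,0],"fingers":60},{"dp":[120,-112,0],"angular":[0,0,0],"fingers":60},{"dp":[150,-140,0],"angular":[0,0,0],"fingers":60}]' ;python3 -c "
from h import *
go(*hw(0,-3),200,.18)"
```

```text
clock: 0.93
eef_pos: [445.8, -258.9, 199.8]
tcp_rot: [-3.142, 0.0, 0.18]
contact_force: [0.8, -1.3, -0.5]
opening: 0.707
clock: 1.35
eef_pos: [568.3, -94.2, 199.7]
tcp_rot: [-3.142, 0.0, 0.18]
contact_force: [0.5, 0.6, -0.4]
opening: 0.702
dp [45.9, -44.4, -0.3] ang [-0.0, 0.0, -0.0]
```

```bash
python3 -m creep '[{"dp":[24,-22,0],"angular":[0,0,0],"fingers":60},{"dp":[46,-44,0],"angular":[0,0,0],"fingers":60},{"dp":[46,-44,30],"angular":[0,0,0],"fingers":60},{"dp":[46,-44,60],"angular":[0,0,0],"fingers":60},{"dp":[46,-44,70],"angular":[0,0,0],"fingers":60}]' ;python3 -c "
from h import *
go(*hw(0,-3),75,.18)
crop('scene',180,150,430,310,3.2,'pics/a1.png')"
```

```text
clock: 1.77
eef_pos: [602.6, -43.7, 125.7]
tcp_rot: [-3.14, 0.006, 0.181]
contact_force: [-1.5, -0.9, -0.7]
opening: 0.699
dp [3.5, -0.8, 50.7] ang [-0.001, 0.006, 0.001]
```

View pics/a1.png

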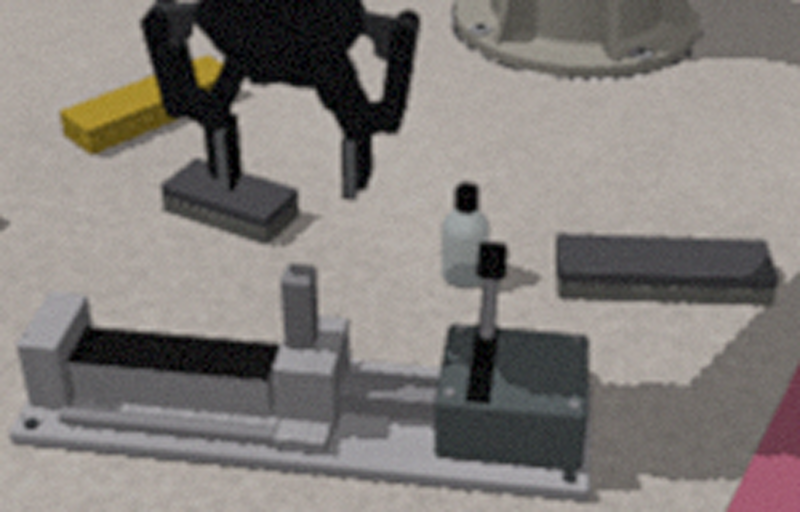

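```bash
python3 -c "
from h import *
g=lambda P:((px('scene',P)+.5-[180,150])*3.2-.5).round()
p=r.sense()['eef_pos'];print(p)
for s in(30,-30):
  print(g([*hw(*(hl(p)+[0,s])),p[2]]),g([*hw(*(hl(p)+[11,s])),p[2]+8]))
print(g([*hw(9,-3),112]),g([*hw(-9,-3),112]))
crop('top',265,100,395,190,6,'pics/a2.png')"
```

```text
[601.96420986 -44.07880011 125.32652571]
[349. 251.] [345. 252.]
[244. 243.] [237. 243.]
[294. 280.] [301. 261.]
```

View pics/a2.png

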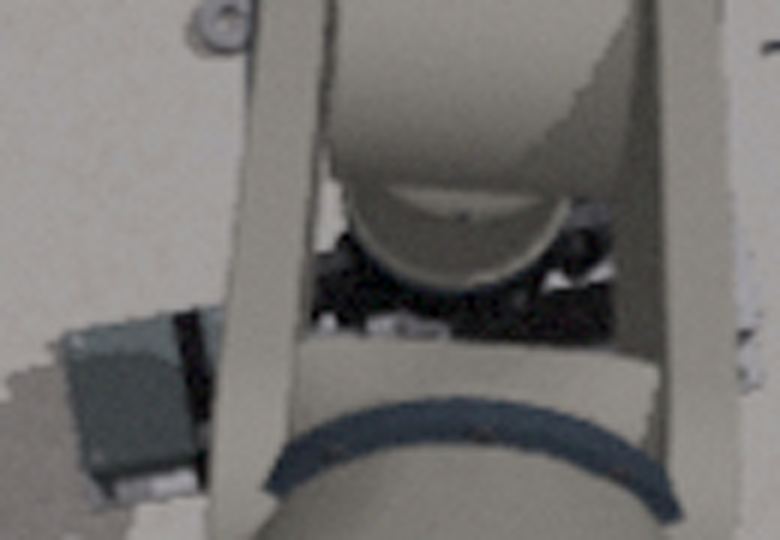

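```bash
python3 -c "
from h import *
print(r.sense()['eef_pos'])
crop('scene',180,150,430,310,3.2,'pics/a3.png')"
```

```text
[602.98234319 -44.50986082 127.57197609]
```

View pics/a3.png

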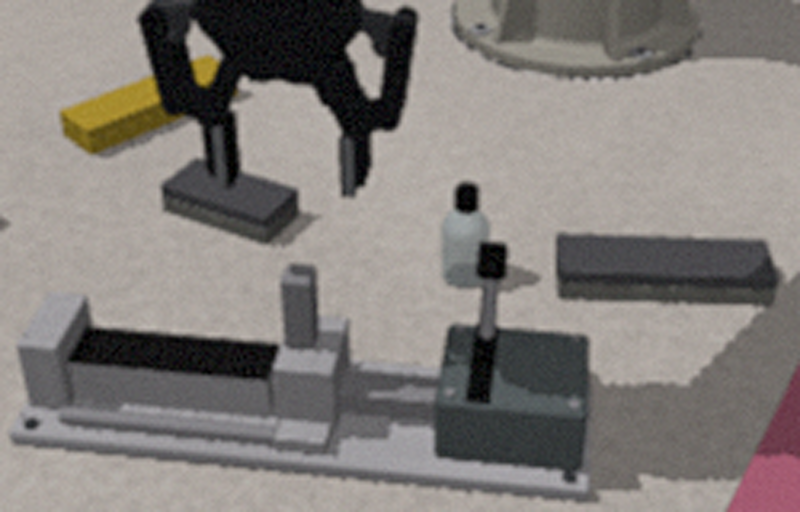

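```bash
python3 -c "
from h import *
for z in (125,200,250): print(px('top',[603,-44,z]),(px('top',[603,-44,z])-[265,100])*6)
for z in (127,135,145,155):print(z,pt('scene',180+(222+350)/2/3.2,150+192/3.2,z))
e,d=ray('scene',0,0);print(r.sense()['qpos'])
"
```

```text
[336.13529466 152.34208242] [426.81176796 314.05249449]
[337.31043496 145.96608753] [433.86260973 275.79652516]
[338.19647093 141.15869483] [439.1788256 246.952169 ]
127 [555.89294119 -69.53726016 127.        ]
135 [566.78974285 -64.32691071 135.        ]
145 [580.41074492 -57.81397389 145.        ]
155 [594.031747   -51.30103708 155.        ]
[-7.65066947e-02  3.95304498e-01  1.73441062e+00 -2.60099052e-05
  1.01397115e+00  1.31479308e+00]
```

```bash
python3 -c "
from h import *
print(px('scene',[199,-592,197]),px('scene',[199,-592,230]))
import cv2
s=cv2.imread('pics/scene0.png')
cv2.imwrite('pics/g0.png',cv2.resize(s[0:100,90:200],None,fx=6,fy=6,interpolation=2))
s=cv2.imread('pics/top0.png')
cv2.imwrite('pics/g1.png',cv2.resize(s[280:360,500:640],None,fx=5,fy=5,interpolation=2))
g=lambda P:((px('scene',P)+.5-[180,150])*3.2-.5).round()
for P in [[445,79.2,25],[407.8,223.5,25],[364,214,25],[440.9,10.9,75]]: print(g(P))
"
```

```text
[152.81657149  95.04404993] [150.32928079  83.70166357]
[560. 269.]
[778. 278.]
[768. 240.]
[468. 188.]
```

View pics/g0.png

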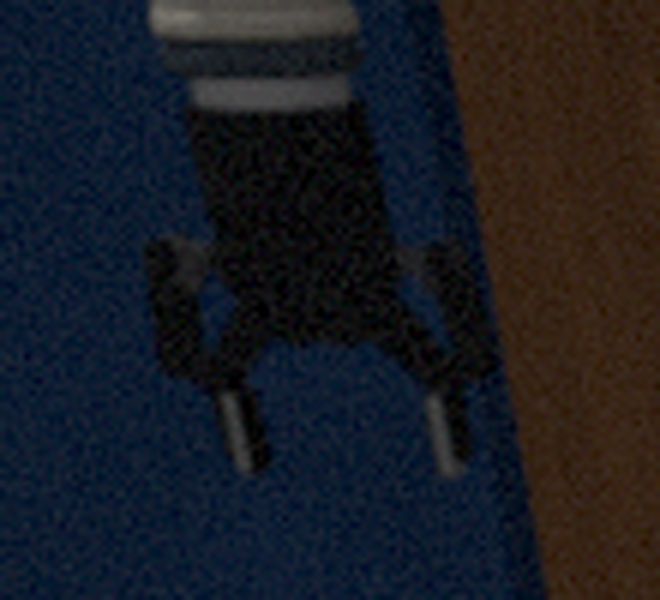

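View pics/g1.png

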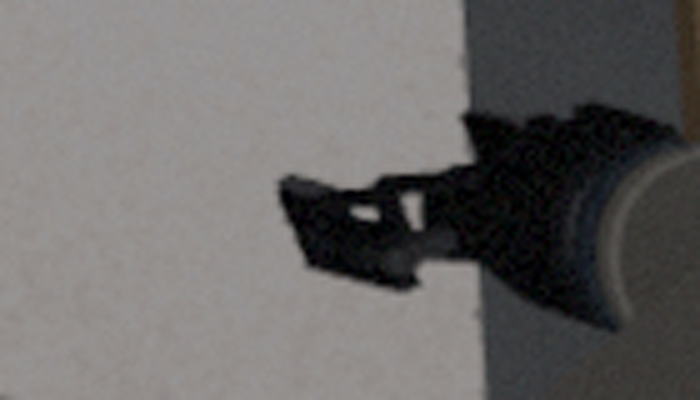

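```bash
python3 -m creep '[{"dp":[2,0,10],"angular":[0,0,0],"fingers":60},{"dp":[2,0,20],"angular":[0,0,0],"fingers":60},{"dp":[2,0,30],"angular":[0,0,0],"fingers":60},{"dp":[2,0,30],"angular":[0,0,0],"fingers":60}]' ; python3 -c "
from h import *
print(r.sense()['eef_pos'])
crop('scene',180,150,430,310,3.2,'pics/a4.png')"
```

```text
clock: 2.25
eef_pos: [605.8, -44.4, 98.1]
tcp_rot: [-3.141, 0.002, 0.179]
contact_force: [0.6, 0.2, 0.4]
opening: 0.706
[605.84725207 -44.41464454  98.05307791]
```

View pics/a4.png

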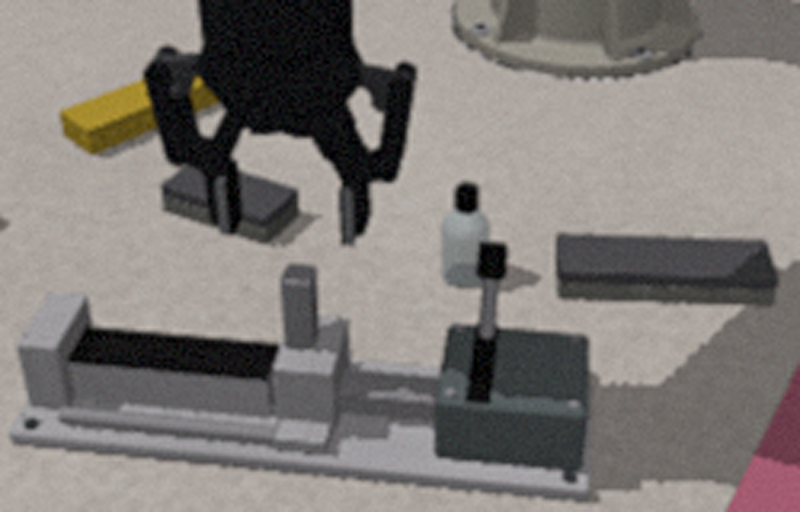

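```bash
python3 -m creep '[{"dp":[0,-2,10],"angular":[0,0,0],"fingers":60},{"dp":[0,-2,20],"angular":[0,0,0],"fingers":60},{"dp":[0,-2,28],"angular":[0,0,0],"fingers":60},{"dp":[0,-2,28],"angular":[0,0,0],"fingers":60}]' ; python3 -c "
from h import *
print(r.sense()['eef_pos'])
crop('scene',180,150,430,310,3.2,'pics/a5.png')"
```

```text
clock: 2.63
eef_pos: [605.2, -42.2, 69.7]
tcp_rot: [-3.141, 0.003, 0.18]
contact_force: [-1.0, -0.9, -0.2]
opening: 0.701
[605.23188175 -42.17358734  69.69200855]
```

View pics/a5.png

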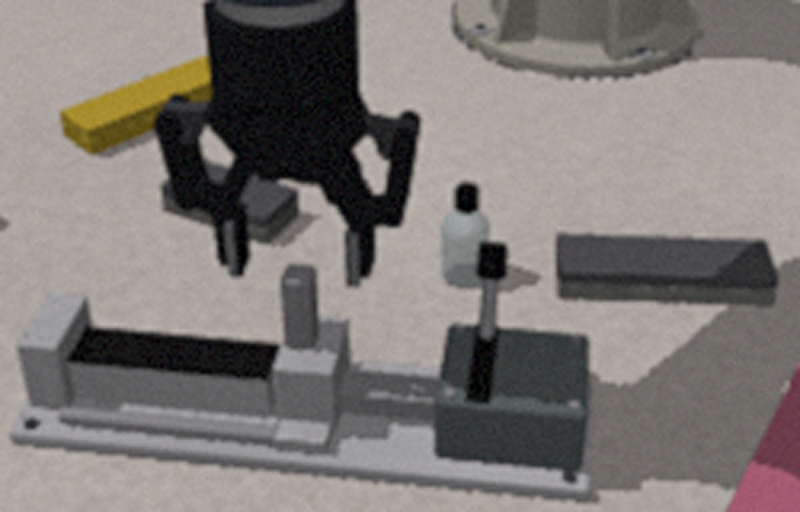

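```bash
python3 -m creep '[{"dp":[0,0,10],"angular":[0,0,0],"fingers":60},{"dp":[0,0,20],"angular":[0,0,0],"fingers":60},{"dp":[0,0,20],"angular":[0,0,0],"fingers":60}]' ; python3 -c "
from h import *
print(r.sense()['eef_pos'])
crop('scene',220,180,340,270,6.6,'pics/a6.png')"
```

```text
clock: 2.93
eef_pos: [605.4, -42.2, 49.7]
tcp_rot: [-3.141, 0.003, 0.18]
contact_force: [-0.6, -1.0, 0.3]
opening: 0.702
[605.35947655 -42.23648211  49.74096475]
```

View pics/a6.png

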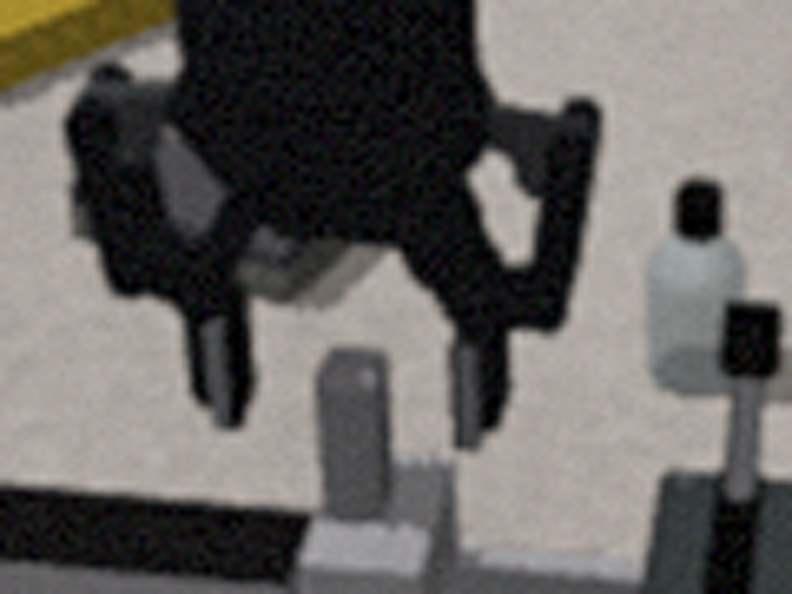

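```bash
python3 -m creep '[{"dp":[0,0,0],"angular":[0,0,0],"fingers":14},{"dp":[0,0,0],"angular":[0,0,0],"fingers":14},{"dp":[0,0,0],"angular":[0,0,0],"fingers":14},{"dp":[0,0,0],"angular":[0,0,0],"fingers":14},{"dp":[0,0,0],"angular":[0,0,0],"fingers":14}]' 20; python3 -c "
from h import *
print(r.sense()['eef_pos'])
crop('scene',220,180,340,270,6.6,'pics/a7.png')"
```

```text
clock: 3.4
eef_pos: [607.0, -42.2, 52.4]
tcp_rot: [3.142, -0.001, 0.18]
contact_force: [-0.9, 1.0, 3.9]
opening: 0.206
[607.00294114 -42.20043012  52.38859519]
```

View pics/a7.png

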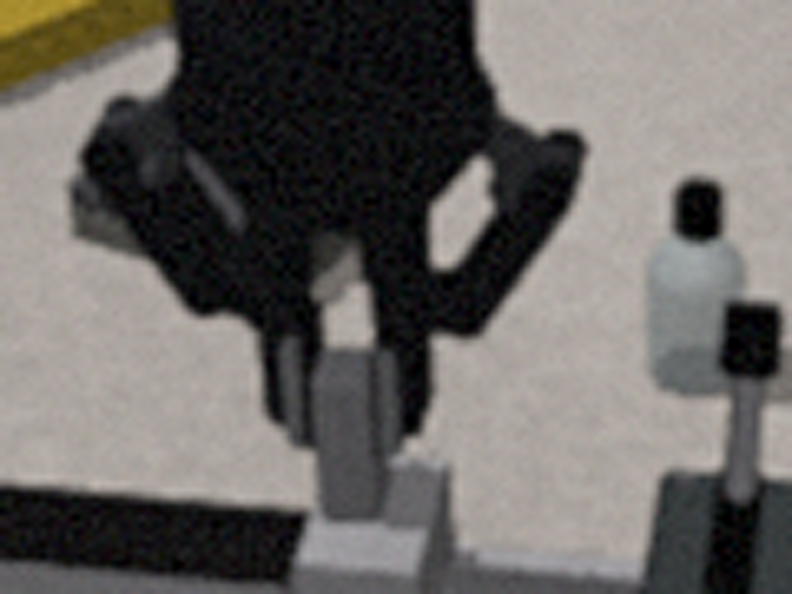

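```bash
python3 -m creep '[{"dp":[0,-1.5,0],"angular":[0,0,0],"fingers":14},{"dp":[0,-3,0],"angular":[0,0,0],"fingers":14},{"dp":[0,-3,0],"angular":[0,0,0],"fingers":14},{"dp":[0,-3,0],"angular":[0,0,0],"fingers":14}]' 40; python3 -c "
from h import *
s=r.sense();print(hl(s['eef_pos']),s['contact_force'])"
```

```text
clock: 3.78
eef_pos: [606.6, -39.7, 52.5]
tcp_rot: [3.141, -0.001, 0.18]
contact_force: [-1.1, -3.5, 5.7]
opening: 0.202
[ 1.50318211 -0.71812645] [-1.07300624 -3.4519465   5.67967713]
```

```bash
python3 -m creep '[{"dp":[0,-1,0],"angular":[0,0,0],"fingers":14},{"dp":[0,-2,0],"angular":[0,0,0],"fingers":14},{"dp":[0,-2,0],"angular":[0,0,0],"fingers":14}]' 40; python3 -c "
from h import *
s=r.sense();print(hl(s['eef_pos']),s['contact_force'])"
```

```text
clock: 4.03
eef_pos: [606.2, -37.8, 52.5]
tcp_rot: [3.141, -0.001, 0.18]
contact_force: [-1.4, -2.8, 5.2]
opening: 0.202
[1.44997482 1.22498423] [-1.39402409 -2.83741208  5.20744685]
```

```bash
python3 -m creep '[{"dp":[0,-1.5,0],"angular":[0,0,0],"fingers":14},{"dp":[0,-3,0],"angular":[0,0,0],"fingers":14},{"dp":[0,-4,0],"angular":[0,0,0],"fingers":14},{"dp":[0,-4,0],"angular":[0,0,0],"fingers":14}]' 40; python3 -c "
from h import *
s=r.sense();print(hl(s['eef_pos']),s['contact_force'])"
```

```text
clock: 4.37
eef_pos: [605.5, -33.8, 52.4]
tcp_rot: [3.141, -0.001, 0.18]
contact_force: [-0.3, -3.0, 5.5]
opening: 0.203
[1.45658921 5.28812642] [-0.29562402 -3.03986437  5.48124365]
```

```bash
python3 -m creep '[{"dp":[0,-8,0],"angular":[0,0,0],"fingers":14},{"dp":[0,-18,0],"angular":[0,0,0],"fingers":14},{"dp":[0,-28,0],"angular":[0,0,0],"fingers":14},{"dp":[0,-37,0],"angular":[0,0,0],"fingers":14},{"dp":[0,-37,0],"angular":[0,0,0],"fingers":14}]' 40; python3 -c "
from h import *
s=r.sense();print(hl(s['eef_pos']),s['contact_force'])
crop('scene',180,150,430,310,3.2,'pics/a8.png')"
```

```text
clock: 4.78
eef_pos: [598.5, 4.2, 52.4]
tcp_rot: [-3.141, -0.001, 0.18]
contact_force: [-1.4, 3.9, 7.4]
opening: 0.205
[ 1.43413991 43.90926188] [-1.35162396  3.88332609  7.43628032]
```

View pics/a8.png

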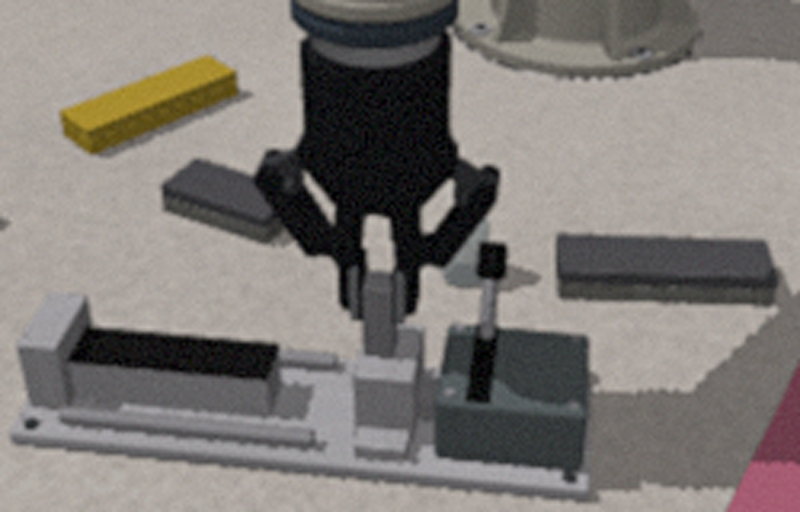

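```bash
python3 -m creep '[{"dp":[0,0,0],"angular":[0,0,0],"fingers":45},{"dp":[0,0,0],"angular":[0,0,0],"fingers":45},{"dp":[0,0,0],"angular":[0,0,0],"fingers":45},{"dp":[0,0,-30],"angular":[0,0,0],"fingers":60},{"dp":[0,0,-70],"angular":[0,0,0],"fingers":70}]' 40; python3 -m creep '[{"dp":[0,0,-40],"angular":[0,0,-0.1],"fingers":70},{"dp":[-40,0,-50],"angular":[0,0,-0.22],"fingers":75},{"dp":[-80,-20,-50],"angular":[0,0,-0.34],"fingers":75},{"dp":[-110,-50,-50],"angular":[0,0,-0.46],"fingers":75},{"dp":[-130,-90,-50],"angular":[0,0,-0.58],"fingers":75}]'; python3 -c "
from h import *
s=r.sense();print(s['eef_pos'])
crop('scene',180,150,430,310,3.2,'pics/a9.png')
go(405.2,146.4,100,1.83)"
```

```text
clock: 5.25
eef_pos: [595.4, 2.8, 119.0]
tcp_rot: [-3.14, 0.007, 0.18]
contact_force: [0.2, -0.5, 0.1]
opening: 0.791
clock: 5.67
eef_pos: [455.6, 61.9, 171.7]
tcp_rot: [-3.141, 0.001, 0.763]
contact_force: [1.4, 1.5, -0.6]
opening: 0.878
[455.55211757  61.93685075 171.74339183]
dp [22.7, -88.7, 71.6] ang [-0.005, -0.001, -1.057]
```

View pics/a9.png

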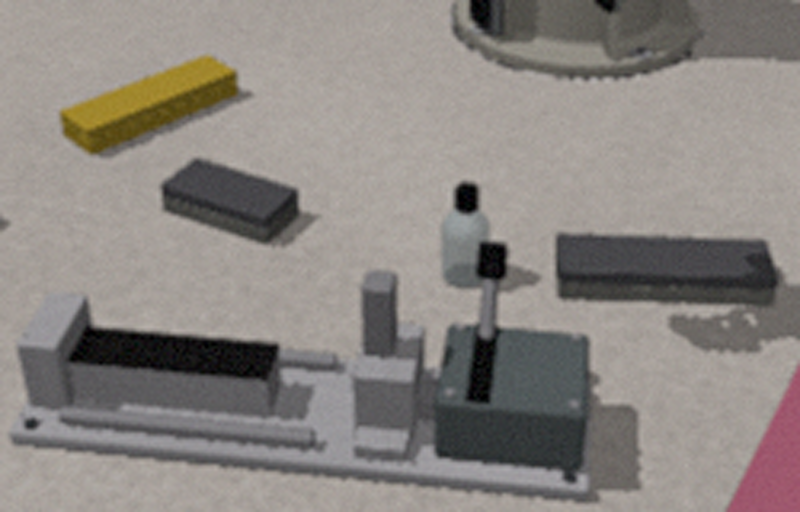

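```bash
python3 -m creep '[{"dp":[5,-20,0],"angular":[0,0,-0.12],"fingers":75},{"dp":[10,-40,5],"angular":[0,0,-0.24],"fingers":75},{"dp":[15,-60,10],"angular":[0,0,-0.36],"fingers":75},{"dp":[20,-80,15],"angular":[0,0,-0.48],"fingers":75},{"dp":[22,-88,20],"angular":[0,0,-0.6],"fingers":75}]'; python3 -m creep '[{"dp":[0,0,10],"angular":[0,0,-0.12],"fingers":75},{"dp":[0,0,20],"angular":[0,0,-0.24],"fingers":75},{"dp":[0,0,30],"angular":[0,0,-0.36],"fingers":75},{"dp":[0,0,40],"angular":[0,0,-0.45],"fingers":75},{"dp":[0,0,40],"angular":[0,0,-0.457],"fingers":75}]'; python3 -c "
from h import *
s=r.sense();print(s['eef_pos'])
crop('scene',280,130,440,250,5,'pics/b1.png')
crop('top',230,150,330,270,5,'pics/b2.png')
go(405.2,146.4,70,1.83)"
```

```text
clock: 6.13
eef_pos: [412.7, 143.5, 151.6]
tcp_rot: [-3.141, -0.0, 1.366]
contact_force: [0.4, -0.2, -0.7]
opening: 0.878
clock: 6.55
eef_pos: [412.7, 141.6, 110.3]
tcp_rot: [-3.139, 0.0, 1.821]
contact_force: [-0.5, 0.4, -0.3]
opening: 0.883
[412.68173569 141.61536869 110.31959899]
dp [6.4, -7.1, 41.8] ang [-0.001, 0.0, -0.016]
```

View pics/b1.png

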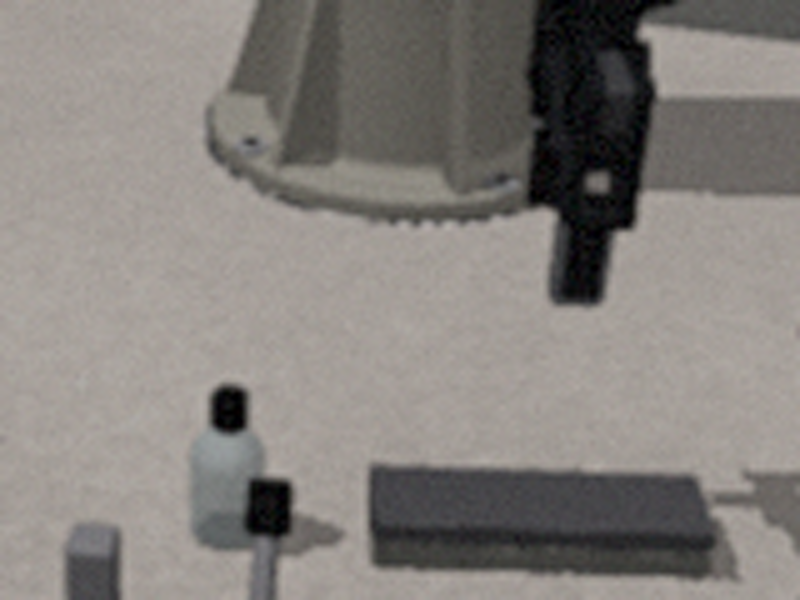

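View pics/b2.png

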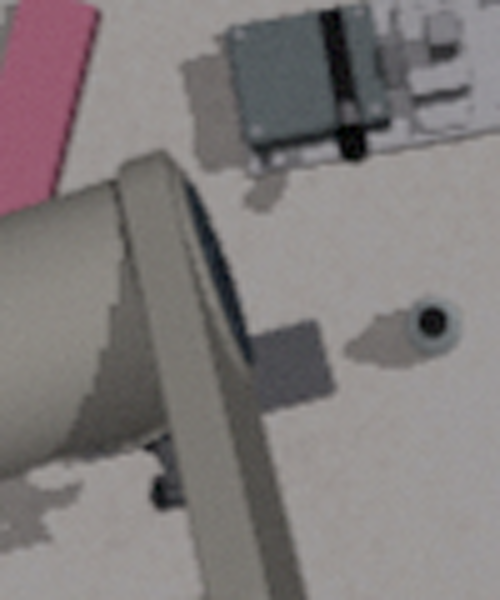

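```bash
python3 -c "
from h import *
for z in (110,120,130,140,150,160,170): print(z,pt('scene',395.4,189.5,z).round(1))
T=R.from_euler('xyz',[np.pi,0,1.82]); print(T.apply([0,42,0]))
"
```

```text
110 [370.7 149.1 110. ]
120 [388.3 149.9 120. ]
130 [405.8 150.8 130. ]
140 [423.4 151.7 140. ]
150 [441.  152.6 150. ]
160 [458.6 153.5 160. ]
170 [476.2 154.4 170. ]
[4.07025834e+01 1.03585570e+01 5.14351656e-15]
```

```bash
python3 -m creep '[{"dp":[6,-7,20],"angular":[0,0,-0.016],"fingers":75},{"dp":[6,-7,50],"angular":[0,0,-0.016],"fingers":75},{"dp":[6,-7,80],"angular":[0,0,-0.016],"fingers":75},{"dp":[6,-7,85],"angular":[0,0,-0.016],"fingers":75},{"dp":[6,-7,85],"angular":[0,0,-0.016],"fingers":75}]'; python3 -c "
from h import *
s=r.sense();print(s['eef_pos'])
crop('scene',320,170,440,260,6,'pics/b3.png')
crop('top',230,150,330,270,5,'pics/b4.png')
go(405.2,146.4,0,1.83)"
```

```text
clock: 7.07
eef_pos: [404.5, 145.7, 26.1]
tcp_rot: [-3.138, 0.0, 1.831]
contact_force: [-0.1, -0.1, 0.8]
opening: 0.876
[404.54597567 145.74461832  26.13178429]
dp [0.3, -1.2, 28.0] ang [0.001, -0.0, 0.001]
```

View pics/b3.png

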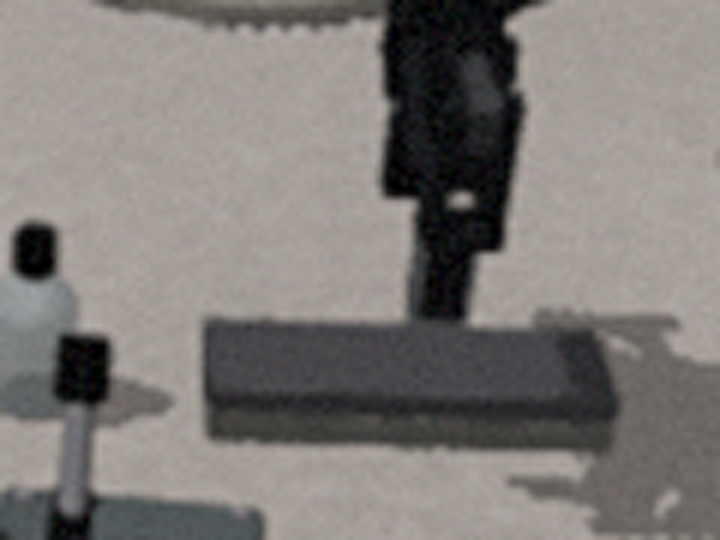

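```bash
python3 -c "
from h import *
for P in ([443,156,36],[443,156,70],[366,135,36],[366,135,70],[405,146,140]): print(P,((px('scene',P)+.5-[320,170])*6-.5).round())
for P in ([412.7+40,141.6+10,120],[412.7-40,131.6,120],[452,152,155],[372,131,155]): print(P,((px('scene',P)+.5-[280,130])*5-.5).round())
"
```

```text
[443, 156, 36] [424. 399.]
[443, 156, 70] [435. 321.]
[366, 135, 36] [396. 272.]
[366, 135, 70] [406. 198.]
[405, 146, 140] [445.  91.]
[452.7, 151.6, 120] [564. 378.]
[372.7, 131.6, 120] [541. 276.]
[452, 152, 155] [576. 302.]
[372, 131, 155] [549. 204.]
```

View pics/b4.png

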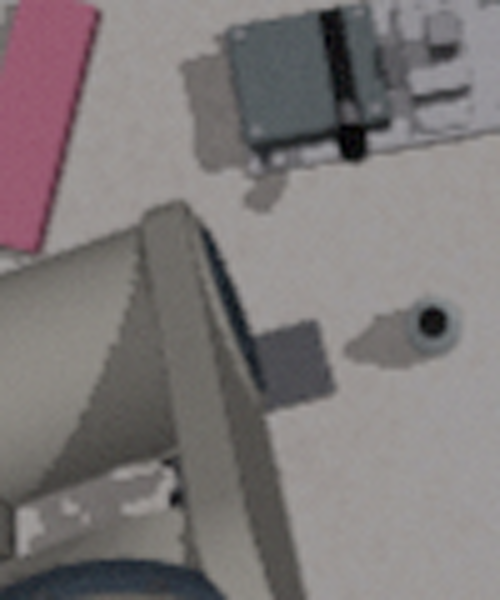

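```bash
python3 -m creep '[{"dp":[0,-1,15],"angular":[0,0,0],"fingers":75},{"dp":[0,-1,30],"angular":[0,0,0],"fingers":75},{"dp":[0,-1,40],"angular":[0,0,0],"fingers":75},{"dp":[0,-1,45],"angular":[0,0,0],"fingers":75},{"dp":[0,-1,45],"angular":[0,0,0],"fingers":75}]'; python3 -c "
from h import *
s=r.sense();print(s['eef_pos'])
crop('scene',320,170,440,260,6,'pics/b5.png')
go(405.2,146.4,-30,1.83)"
```

```text
clock: 7.58
eef_pos: [405.3, 146.1, -17.5]
tcp_rot: [3.141, -0.0, 1.832]
contact_force: [0.2, -0.9, 0.1]
opening: 0.876
[405.3179134  146.12310048 -17.50933747]
dp [0.3, -0.2, 12.8] ang [0.001, -0.0, 0.002]
```

View pics/b5.png

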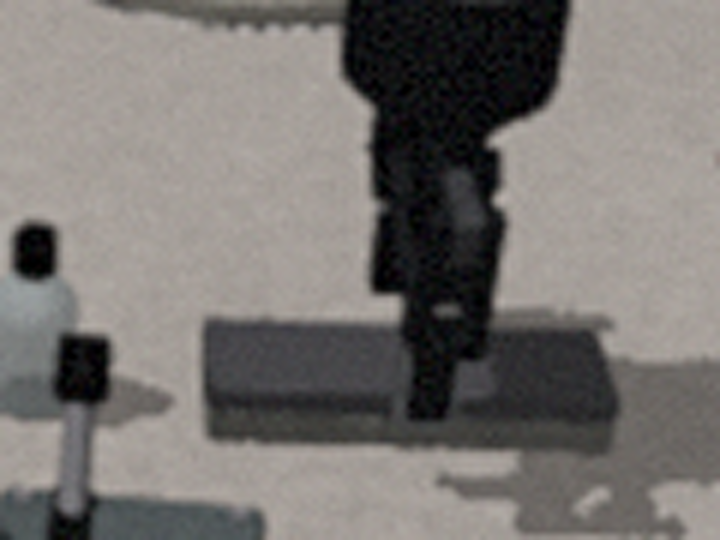

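```bash
python3 -m creep '[{"dp":[0,0,8],"angular":[0,0,0],"fingers":75},{"dp":[0,0,16],"angular":[0,0,0],"fingers":75},{"dp":[0,0,16],"angular":[0,0,0],"fingers":75}]'; python3 -m creep '[{"dp":[0,0,0],"angular":[0,0,0],"fingers":38},{"dp":[0,0,0],"angular":[0,0,0],"fingers":38},{"dp":[0,0,0],"angular":[0,0,0],"fingers":38},{"dp":[0,0,0],"angular":[0,0,0],"fingers":38},{"dp":[0,0,0],"angular":[0,0,0],"fingers":38}]' 60;python3 -c "
from h import *
s=r.sense();print(s['eef_pos'])
crop('scene',320,170,440,260,6,'pics/b6.png')
go(405.2,146.4,-30,1.83)"
```

```text
clock: 7.88
eef_pos: [404.3, 145.8, -34.9]
tcp_rot: [-3.141, 0.0, 1.833]
contact_force: [0.4, 0.5, -0.3]
opening: 0.876
clock: 8.3
eef_pos: [405.3, 146.2, -33.6]
tcp_rot: [3.14, -0.0, 1.833]
contact_force: [0.1, -0.2, 4.8]
opening: 0.513
[405.27702944 146.15069111 -33.624197  ]
dp [0.3, 0.0, -3.6] ang [0.001, -0.0, 0.003]
```

View pics/b6.png

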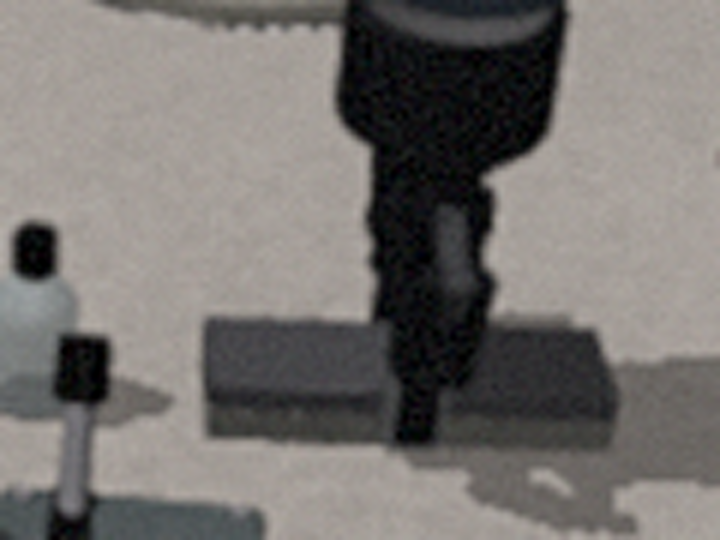

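```bash
python3 -m creep '[{"dp":[0,0,0],"angular":[0,0,0],"fingers":38},{"dp":[0,0,0],"angular":[0,0,0],"fingers":38},{"dp":[0,0,-10],"angular":[0,0,0],"fingers":38},{"dp":[0,0,-25],"angular":[0,0,0],"fingers":38},{"dp":[0,0,-40],"angular":[0,0,0],"fingers":38}]' 90;python3 -c "
from h import *
s=r.sense();print(s['eef_pos'])
crop('scene',280,130,440,250,5,'pics/b7.png')"
```

```text
clock: 8.77
eef_pos: [403.4, 145.5, 6.2]
tcp_rot: [-3.139, 0.0, 1.833]
contact_force: [-0.1, -0.8, -5.4]
opening: 0.506
[403.37943188 145.48254361   6.22887621]
```

View pics/b7.png

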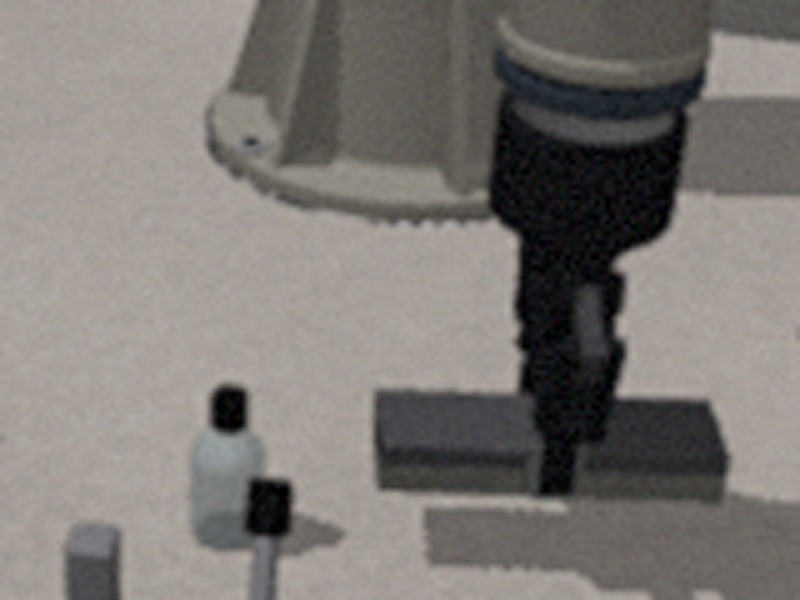

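```bash
python3 -m creep '[{"dp":[0,0,-30],"angular":[0,0,0],"fingers":38},{"dp":[0,0,-60],"angular":[0,0,0],"fingers":38},{"dp":[0,0,-90],"angular":[0,0,0],"fingers":38},{"dp":[0,0,-120],"angular":[0,0,0.03],"fingers":38},{"dp":[0,0,-140],"angular":[0,0,0.08],"fingers":38}]';python3 -c "
from h import *
s=r.sense();print(s['eef_pos'])
go(*hw(0,-61),146,1.751)"
```

```text
clock: 9.23
eef_pos: [404.7, 146.0, 148.2]
tcp_rot: [3.14, -0.0, 1.752]
contact_force: [1.1, 0.1, -5.5]
opening: 0.507
[404.67250173 145.96567011 148.20497132]
dp [-279.3, 163.7, 2.4] ang [0.001, -0.0, 0.001]
```

```bash
python3 -m creep '[{"dp":[-20,12,0],"angular":[0,0,0],"fingers":38},{"dp":[-48,28,0],"angular":[0,0,0],"fingers":38},{"dp":[-76,44,0],"angular":[0,0,0],"fingers":38},{"dp":[-104,61,0],"angular":[0,0,0],"fingers":38},{"dp":[-132,77,0],"angular":[0,0,0],"fingers":38}]';python3 -m creep '[{"dp":[-28,16,0],"angular":[0,0,0],"fingers":38},{"dp":[-56,33,0],"angular":[0,0,0],"fingers":38},{"dp":[-84,49,0],"angular":[0,0,0],"fingers":38},{"dp":[-112,66,0],"angular":[0,0,0],"fingers":38},{"dp":[-135,80,0],"angular":[0,0,0],"fingers":38}]';python3 -m creep '[{"dp":[-12,7,10],"angular":[0,0,0],"fingers":38},{"dp":[-12,7,30],"angular":[0,0,0],"fingers":38},{"dp":[-12,7,40],"angular":[0,0,0],"fingers":38},{"dp":[-12,7,40],"angular":[0,0,0],"fingers":38}]';python3 -c "
from h import *
s=r.sense();print(s['eef_pos'])
go(*hw(0,-61),12,1.751)
crop('scene',180,130,430,310,3.2,'pics/c1.png')
crop('top',265,130,395,190,6,'pics/c2.png')"
```

```text
clock: 9.65
eef_pos: [504.3, 28.7, 145.5]
tcp_rot: [-3.141, -0.0, 1.753]
contact_force: [-0.0, 0.5, -5.4]
opening: 0.507
clock: 10.07
eef_pos: [607.7, -90.1, 145.1]
tcp_rot: [-3.14, -0.0, 1.752]
contact_force: [0.9, 0.8, -5.5]
opening: 0.503
clock: 10.4
eef_pos: [613.2, -98.3, 102.4]
tcp_rot: [-3.135, -0.002, 1.752]
contact_force: [-1.6, 0.2, -4.9]
opening: 0.506
[613.15774104 -98.28942723 102.39888669]
dp [-1.7, 3.1, 90.4] ang [-0.006, -0.002, 0.001]
```

View pics/c1.png

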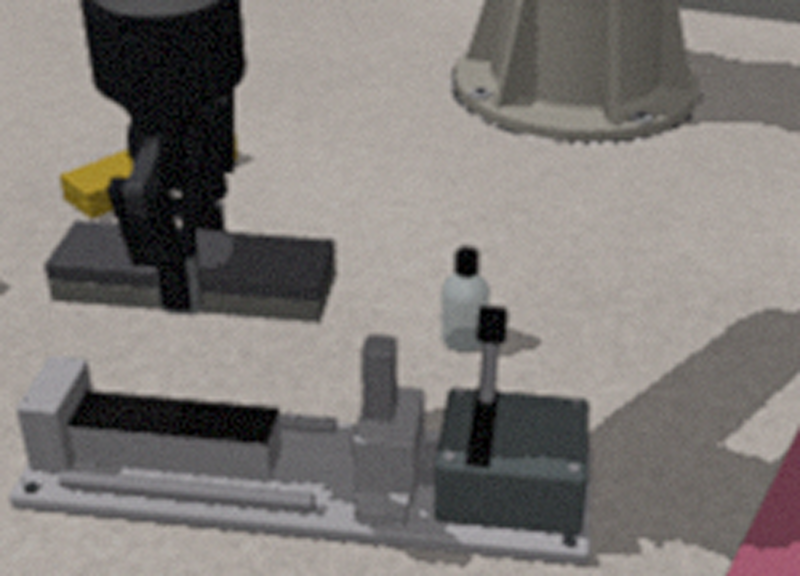

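View pics/c2.png

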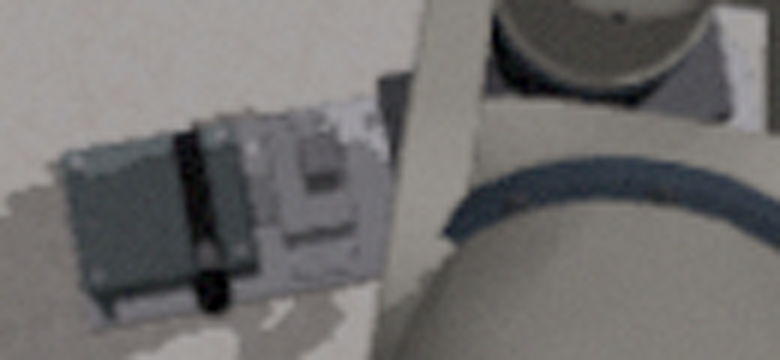

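```bash
python3 -c "
from h import *
s=r.sense();c=hl(s['eef_pos']);print(c)
b=s['eef_pos'][2]+34
for dx,dy,z in ((22.5,-75,b),(22.5,75,b),(22.5,75,b+25),(22.5,-75,b+25),(-22.5,75,b+25),(-22.5,-75,b+25)): print(dx,dy,((px('scene',[*hw(c[0]+dx,c[1]+dy),z])+.5-[180,130])*3.2-.5).round())
"
```

```text
[ -0.46325195 -59.80439767]
22.5 -75 [ 49. 298.]
22.5 75 [320. 321.]
22.5 75 [318. 283.]
22.5 -75 [ 41. 260.]
-22.5 75 [335. 237.]
-22.5 -75 [ 74. 216.]
```

```bash
python3 -m creep '[{"dp":[-1.5,1.5,20],"angular":[-0.006,-0.002,0],"fingers":38},{"dp":[-1.5,1.5,40],"angular":[-0.006,-0.002,0],"fingers":38},{"dp":[-1.5,1.5,60],"angular":[-0.006,-0.002,0],"fingers":38},{"dp":[-1.5,1.5,72],"angular":[-0.006,-0.002,0],"fingers":38},{"dp":[-1.5,1.5,72],"angular":[-0.006,-0.002,0],"fingers":38}]';python3 -c "
from h import *
s=r.sense();print(s['eef_pos'],hl(s['eef_pos']))
go(*hw(0,-61),12,1.751)
crop('scene',180,190,430,310,3.2,'pics/c3.png')"
```

```text
clock: 10.92
eef_pos: [616.5, -99.3, 32.2]
tcp_rot: [3.139, 0.001, 1.753]
contact_force: [-0.6, 0.5, -5.1]
opening: 0.51
[616.48402201 -99.27785931  32.17819476] [  0.56067206 -61.06481815]
dp [0.1, -0.6, 20.2] ang [0.003, 0.001, 0.002]
```

View pics/c3.png

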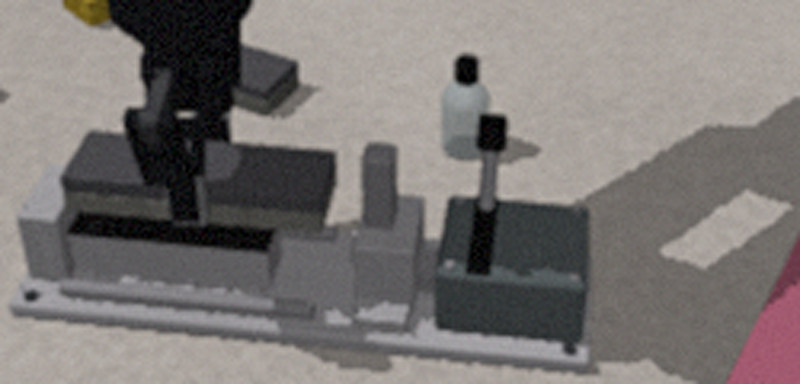

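```bash
python3 -m creep '[{"dp":[0,-0.5,4],"angular":[0.003,0,0.002],"fingers":38},{"dp":[0,-0.5,8],"angular":[0.003,0,0.002],"fingers":38},{"dp":[0,-0.5,12],"angular":[0.003,0,0.002],"fingers":38},{"dp":[0,-0.5,12],"angular":[0.003,0,0.002],"fingers":38}]';python3 -c "
from h import *
s=r.sense();print(s['eef_pos'],hl(s['eef_pos']))
crop('scene',180,190,300,280,6.6,'pics/c4.png')
c=hl(s['eef_pos']);b=s['eef_pos'][2]+34
for P in ((22.5+c[0],-75+c[1],b),(25,-140,62),(15,-140,45),(25,-140,45),(22.5+c[0],-75+c[1],b+25)): print(P,((px('scene',[*hw(*P[:2]),P[2]])+.5-[180,190])*6.6-.5).round())"
```

```text
clock: 11.3
eef_pos: [617.7, -100.0, 21.7]
tcp_rot: [3.139, 0.002, 1.751]
contact_force: [-0.9, 1.5, -6.1]
opening: 0.505
[ 617.65201858 -100.03739944   21.71917662] [  1.57381797 -62.02119285]
(np.float64(24.07381796618926), np.float64(-137.02119284928915), np.float64(55.7191766247232)) [137. 466.]
(25, -140, 62) [122. 450.]
(15, -140, 45) [145. 472.]
(25, -140, 45) [132. 496.]
(np.float64(24.07381796618926), np.float64(-137.02119284928915), np.float64(80.71917662472319)) [124. 397.]
```

View pics/c4.png

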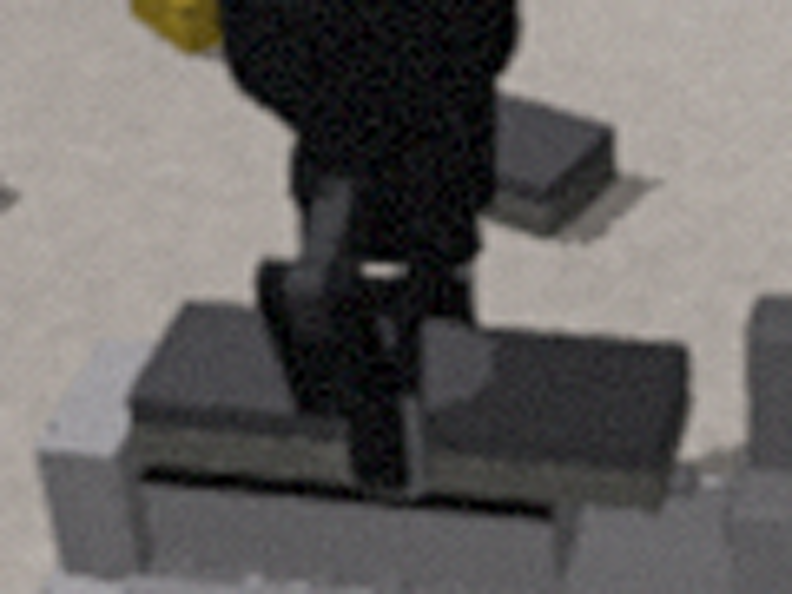

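```bash
python3 -m creep '[{"dp":[0.7,1,4],"angular":[0.003,0,0],"fingers":38},{"dp":[0.7,1,7],"angular":[0.003,0,0],"fingers":38},{"dp":[0.7,1,7],"angular":[0.003,0,0],"fingers":38}]';python3 -c "
from h import *
s=r.sense();print(s['eef_pos'],hl(s['eef_pos']))"; python3 -m creep '[{"dp":[0,0,1],"angular":[0,0,0],"fingers":38},{"dp":[0,0,2],"angular":[0,0,0],"fingers":38},{"dp":[0,0,2],"angular":[0,0,0],"fingers":38}]';python3 -c "
from h import *
s=r.sense();print(s['eef_pos'],hl(s['eef_pos']))"
```

```text
clock: 11.6
eef_pos: [618.3, -99.1, 14.3]
tcp_rot: [-3.141, 0.002, 1.751]
contact_force: [-0.6, 0.8, -5.2]
opening: 0.505
[618.34293658 -99.1270863   14.25476741] [  2.41654626 -61.24928175]
clock: 11.85
eef_pos: [618.5, -99.2, 12.7]
tcp_rot: [-3.141, 0.002, 1.751]
contact_force: [-0.1, 0.3, -5.2]
opening: 0.504
[618.50913132 -99.23555019  12.70057366] [  2.56063766 -61.38574705]
```

```bash
python3 -m creep '[{"dp":[0,-2.5,0],"angular":[0,0,0],"fingers":38},{"dp":[0,-2.5,1],"angular":[0,0,0],"fingers":38},{"dp":[0,-2.5,2],"angular":[0,0,0],"fingers":38},{"dp":[0,-2.5,2],"angular":[0,0,0],"fingers":38}]';python3 -c "
from h import *
s=r.sense();print(s['eef_pos'],hl(s['eef_pos']))"
```

```text
clock: 12.18
eef_pos: [615.8, -99.8, 11.6]
tcp_rot: [-3.141, 0.002, 1.751]
contact_force: [-3.8, -0.1, 3.4]
opening: 0.503
[615.84878004 -99.7696039   11.62077617] [ -0.15234357 -61.43489087]
```

```bash
python3 -m creep '[{"dp":[0,0,0],"angular":[0,0,0],"fingers":65},{"dp":[0,0,0],"angular":[0,0,0],"fingers":65},{"dp":[0,0,0],"angular":[0,0,0],"fingers":65},{"dp":[0,0,0],"angular":[0,0,0],"fingers":65}]';python3 -m creep '[{"dp":[0,0,-20],"angular":[0,0,0],"fingers":65},{"dp":[0,0,-50],"angular":[0,0,0],"fingers":65},{"dp":[0,0,-90],"angular":[0,0,0],"fingers":65},{"dp":[0,0,-120],"angular":[0,0,0.1],"fingers":65},{"dp":[0,0,-130],"angular":[0,0,0.22],"fingers":65}]';python3 -c "
from h import *
s=r.sense();print(s['eef_pos'],hl(s['eef_pos']))
crop('scene',180,190,430,310,3.2,'pics/c5.png')
go(*hw(0,43.5),140,.18)"
```

```text
clock: 12.52
eef_pos: [616.7, -99.7, 11.1]
tcp_rot: [3.141, 0.002, 1.751]
contact_force: [0.2, 0.1, -0.8]
opening: 0.758
clock: 12.93
eef_pos: [619.0, -99.9, 146.2]
tcp_rot: [3.134, 0.003, 1.527]
contact_force: [0.5, -0.5, -0.4]
opening: 0.759
[619.01660411 -99.86790084 146.23490209] [  2.9467021  -62.09873388]
dp [102.1, -27.6, 5.9] ang [0.009, -0.003, 1.336]
```

View pics/c5.png

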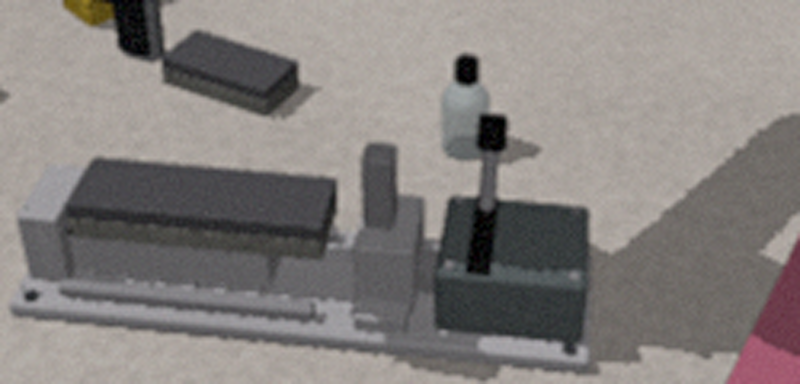

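```bash
python3 -m creep '[{"dp":[20,-5,0],"angular":[0,0,0.12],"fingers":60},{"dp":[40,-11,0],"angular":[0,0,0.24],"fingers":60},{"dp":[60,-16,0],"angular":[0,0,0.36],"fingers":60},{"dp":[80,-22,0],"angular":[0,0,0.48],"fingers":60},{"dp":[101,-27,5],"angular":[0.009,-0.003,0.6],"fingers":60}]';python3 -m creep '[{"dp":[0,0,0],"angular":[0,0,0.12],"fingers":60},{"dp":[0,0,0],"angular":[0,0,0.24],"fingers":60},{"dp":[0,0,0],"angular":[0,0,0.36],"fingers":60},{"dp":[0,0,0],"angular":[0,0,0.48],"fingers":60},{"dp":[0,0,0],"angular":[0,0,0.6],"fingers":60}]';python3 -c "
from h import *
go(*hw(0,43.5),55,.18)"
```

```text
clock: 13.4
eef_pos: [592.7, 3.3, 135.5]
tcp_rot: [-3.136, 0.007, 0.928]
contact_force: [1.0, 0.3, -0.7]
opening: 0.705
clock: 13.82
eef_pos: [592.7, 2.7, 134.6]
tcp_rot: [-3.14, 0.01, 0.328]
contact_force: [0.5, -0.1, 0.3]
opening: 0.705
dp [5.3, 0.8, 79.6] ang [-0.001, 0.01, 0.148]
```

```bash
python3 -m creep '[{"dp":[5,1,0],"angular":[0,0.005,0.1],"fingers":60},{"dp":[5,1,15],"angular":[0,0.01,0.148],"fingers":60},{"dp":[5,1,40],"angular":[0,0.01,0.148],"fingers":60},{"dp":[5,1,65],"angular":[0,0.01,0.148],"fingers":60},{"dp":[5,1,79],"angular":[0,0.01,0.148],"fingers":60}]';python3 -c "
from h import *
go(*hw(0,43.5),55,.18)
crop('scene',180,150,430,310,3.2,'pics/d1.png')"
```

```text
clock: 14.23
eef_pos: [595.6, 3.1, 53.4]
tcp_rot: [-3.14, 0.003, 0.186]
contact_force: [-0.9, -1.2, 0.5]
opening: 0.703
dp [1.6, -0.1, -1.6] ang [-0.001, 0.003, 0.006]
```

View pics/d1.png

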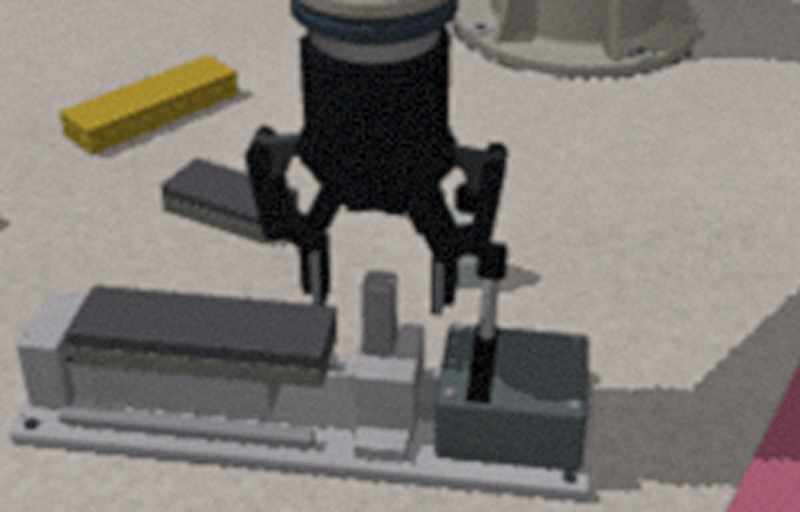

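```bash
python3 -m creep '[{"dp":[0.5,0,0],"angular":[0,0.003,0.006],"fingers":14},{"dp":[0.5,0,0],"angular":[0,0.003,0.006],"fingers":14},{"dp":[0.5,0,0],"angular":[0,0.003,0.006],"fingers":14},{"dp":[0.5,0,0],"angular":[0,0.003,0.006],"fingers":14},{"dp":[0.5,0,0],"angular":[0,0.003,0.006],"fingers":14}]' 40;python3 -m creep '[{"dp":[0,4,0],"angular":[0,0,0],"fingers":14},{"dp":[0,8,0],"angular":[0,0,0],"fingers":14},{"dp":[0,12,0],"angular":[0,0,0],"fingers":14},{"dp":[0,15,0],"angular":[0,0,0],"fingers":14},{"dp":[0,15,0],"angular":[0,0,0],"fingers":14}]';python3 -c "
from h import *
s=r.sense();print(hl(s['eef_pos']))"
```

```text
clock: 14.7
eef_pos: [598.9, 3.2, 57.9]
tcp_rot: [-3.141, -0.006, 0.177]
contact_force: [0.2, 0.3, 4.5]
opening: 0.199
clock: 15.12
eef_pos: [601.7, -11.7, 57.9]
tcp_rot: [-3.141, -0.006, 0.177]
contact_force: [-1.1, 1.0, 5.0]
opening: 0.196
[ 1.69057937 27.7662987 ]
```

```bash
python3 -m creep '[{"dp":[0,1,0],"angular":[0,0,0],"fingers":14},{"dp":[0,2,0],"angular":[0,0,0],"fingers":14},{"dp":[0,3,0],"angular":[0,0,0],"fingers":14},{"dp":[0,3,0],"angular":[0,0,0],"fingers":14}]';python3 -c "
from h import *
s=r.sense();print(hl(s['eef_pos']))";python3 -m creep '[{"dp":[0,0.8,0],"angular":[0,0,0],"fingers":14},{"dp":[0,1.5,0],"angular":[0,0,0],"fingers":14},{"dp":[0,1.5,0],"angular":[0,0,0],"fingers":14}]';python3 -c "
from h import *
s=r.sense();print(hl(s['eef_pos']))"
```

```text
clock: 15.45
eef_pos: [602.1, -14.0, 57.9]
tcp_rot: [-3.14, -0.006, 0.177]
contact_force: [-0.5, 4.8, 5.7]
opening: 0.2
[ 1.69280295 25.45096874]
clock: 15.7
eef_pos: [602.3, -14.9, 57.9]
tcp_rot: [-3.14, -0.006, 0.177]
contact_force: [-1.2, 6.6, 7.0]
opening: 0.201
[ 1.66323582 24.4738538 ]
```

```bash
python3 -m creep '[{"dp":[0,0.8,0],"angular":[0,0,0],"fingers":14},{"dp":[0,1.5,0],"angular":[0,0,0],"fingers":14},{"dp":[0,1.5,0],"angular":[0,0,0],"fingers":14}]';python3 -c "
from h import *
s=r.sense();print(hl(s['eef_pos']))";python3 -m creep '[{"dp":[0,0.8,0],"angular":[0,0,0],"fingers":14},{"dp":[0,1.5,0],"angular":[0,0,0],"fingers":14},{"dp":[0,1.5,0],"angular":[0,0,0],"fingers":14}]';python3 -c "
from h import *
s=r.sense();print(hl(s['eef_pos']))"
```

```text
clock: 15.95
eef_pos: [602.5, -16.3, 57.9]
tcp_rot: [-3.14, -0.006, 0.177]
contact_force: [-0.8, 6.5, 5.9]
opening: 0.2
[ 1.68146204 23.03152245]
clock: 16.2
eef_pos: [602.8, -17.8, 57.9]
tcp_rot: [-3.14, -0.006, 0.177]
contact_force: [-0.5, 7.2, 7.5]
opening: 0.201
[ 1.65836536 21.57062402]
```

```bash
python3 -m creep '[{"dp":[0,0.8,0],"angular":[0,0,0],"fingers":14},{"dp":[0,1.5,0],"angular":[0,0,0],"fingers":14},{"dp":[0,1.5,0],"angular":[0,0,0],"fingers":14}]';python3 -c "
from h import *
s=r.sense();print(hl(s['eef_pos']))
crop('scene',180,190,300,280,6.6,'pics/d2.png')"
```

```text
clock: 16.45
eef_pos: [602.8, -17.8, 57.9]
tcp_rot: [-3.137, -0.006, 0.176]
contact_force: [-2.3, 14.4, 8.0]
opening: 0.196
[ 1.65082115 21.5724311 ]
```

View pics/d2.png

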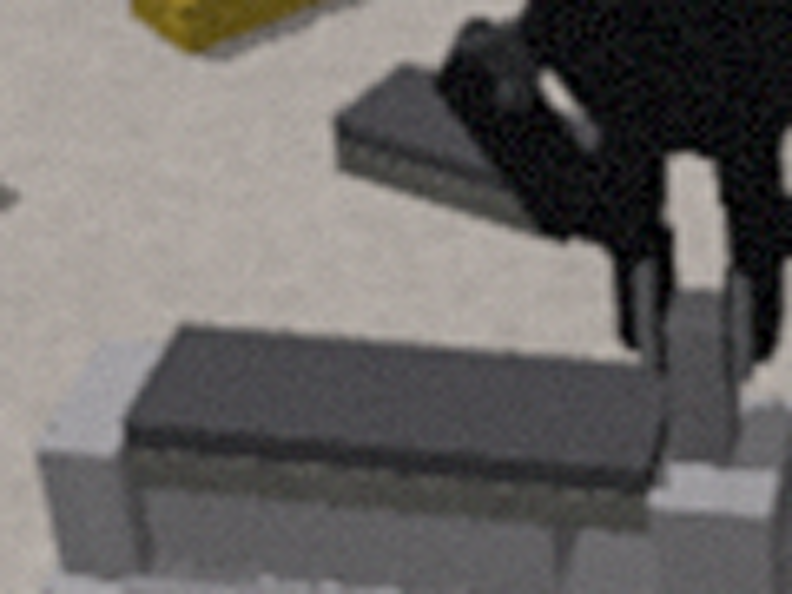

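```bash
python3 -m creep '[{"dp":[0,-0.8,0],"angular":[0,0,0],"fingers":14},{"dp":[0,-0.8,0],"angular":[0,0,0],"fingers":45},{"dp":[0,-0.8,0],"angular":[0,0,0],"fingers":45},{"dp":[0,-0.8,0],"angular":[0,0,0],"fingers":45},{"dp":[0,-0.8,0],"angular":[0,0,0],"fingers":45}]';python3 -m creep '[{"dp":[0,0,-20],"angular":[0,0,0],"fingers":45},{"dp":[0,0,-50],"angular":[0,0,0],"fingers":45},{"dp":[0,0,-90],"angular":[0,0,0],"fingers":45},{"dp":[0,0,-120],"angular":[0,0,0],"fingers":45},{"dp":[-40,0,-120],"angular":[0,0,0],"fingers":45}]';python3 -m creep '[{"dp":[-40,20,0],"angular":[0,0,0],"fingers":45},{"dp":[-80,40,0],"angular":[0,0,0],"fingers":45},{"dp":[-120,60,0],"angular":[0,0,0],"fingers":45},{"dp":[-150,90,0],"angular":[0,0,0],"fingers":45},{"dp":[-160,120,0],"angular":[0,0,0],"fingers":45}]'; python3 -c "
from h import *
crop('scene',180,190,430,310,3.2,'pics/e1.png')
crop('top',265,130,395,190,6,'pics/e2.png')"
```

```text
clock: 16.92
eef_pos: [602.1, -20.0, 56.7]
tcp_rot: [-3.141, -0.004, 0.177]
contact_force: [-0.1, -0.2, -0.2]
opening: 0.526
clock: 17.33
eef_pos: [572.1, -26.9, 183.9]
tcp_rot: [3.139, -0.02, 0.177]
contact_force: [-0.3, -0.5, 1.3]
opening: 0.528
clock: 17.75
eef_pos: [421.9, -172.9, 175.6]
tcp_rot: [-3.14, -0.002, 0.178]
contact_force: [1.1, -0.0, -0.2]
opening: 0.527
```

View pics/e1.png

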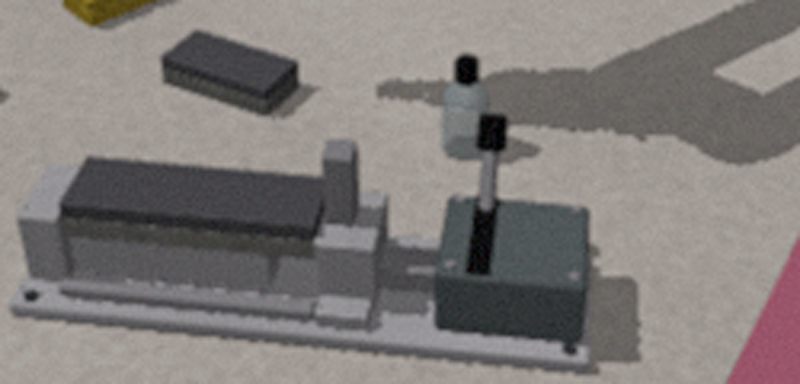

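View pics/e2.png

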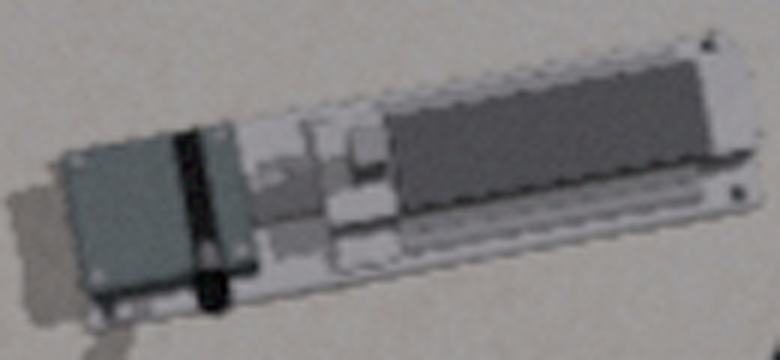

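```bash
python3 - <<'E'
from h import *
f=lambda c:(np.array(c)+.5)/6-.5+np.array([265,130])
P=np.array([hl(pt('top',*f(c),70)) for c in [(390,116),(697,63),(712,154),(402,211)]])
print(P.round(1),P.mean(0), P[0]-P[1],P[3]-P[2])
E
```

```text
[[  21.5    7.7]
 [  19.6 -139.4]
 [ -24.3 -137.7]
 [ -24.    10.7]] [ -1.80146783 -64.69341962] [  1.82243528 147.12363668] [  0.32976904 148.40982202]
```

```bash
python3 -m creep '[{"dp":[0,0,0],"angular":[0,0,0],"fingers":45},{"dp":[0,0,0],"angular":[0,0,0],"fingers":45}]'; python3 -c "
from rig import r
print(r.sign_off())"
```

```text
clock: 18.02
eef_pos: [426.0, -173.1, 175.8]
tcp_rot: [-3.141, -0.004, 0.176]
contact_force: [-0.3, 0.1, -0.3]
opening: 0.527
the job is handed in; nothing more can be done
None
```

The long grey stone is loaded in the holder, held end to end by the jaw, and the job was handed in at about 18 s of the 72 s allowed. The hand-in reports no verdict.

**What I did:** I tried the jaw first. It slid freely at about 3 N, so the catch was not holding it and I left the lever alone. I opened the jaw to about 46 mm, laid the stone on the bed, and slid the jaw back until it stopped dead against the stone at about 14 N. I then let go and moved the arm clear.

**Last checks:**
- **Stone position:** the top camera puts its middle about 2 mm off the bed's middle line. Along the holder it is at y ≈ -64.7 mm, against a target of -65 mm. It is straight within about 0.01 rad.
- **Jaw travel:** about 25 mm, worked out from where the gripper stopped on the post.
- **Other objects:** in the last scene picture the short stone, oil bottle and lever look unmoved. I did not measure them.
- **Robot:** nothing is touching it.

**One disagreement:** the reported tool height was about 34 mm lower than the real fingertips, and went as low as -35 mm without touching the table. I set heights from the scene pictures and from contact instead. The stone met the bed at the height this predicted.

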